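Close the slide reader and hold a slide flush on its sloped stage

ROBOT

A 6-joint arm with a two-finger parallel gripper is mounted at the origin on the work surface. World frame = base frame: x ahead of the robot, y to its left, z up, the work surface at z = 0. Lengths are in m, angles in rad, forces in N, time in s.
With the tool pointing down it reaches from about 0.35 to 0.8 m from the base axis. Payload 7.3 kg.
Tool frame: the origin (TCP) lies between the finger pads; the fingertips stand 25 mm ahead of it and the grasp point (between the pads) lies 6 mm ahead of it (r.tip_extent is the distance from the TCP to the fingertips, in m); z points along the fingers, y is the direction in which the jaws open and shut (so a half turn about z gives the same grasp; the last joint's range is limited). The gripper opens to 85 mm and grips with 20 to 120 N. Pads are 22 mm wide; open, the fingers measure 114 mm over their backs; the gripper's body (76 mm by 85 mm) begins 54 mm behind the grasp point. The pads swing forward as they close: fully open they stand 13 mm farther back than shut.
Start: joints at [0.985, 0.342, 1.524, -0, 1.275, -0.146], TCP at [0.224, 0.475, 0.256] pointing down, gripper open.
Joint ranges: [-2.53, 2.53], [-0.77, 2.02], [0.04, 2.7], [-1, 4.14], [0.28, 2.66], [-3.11, 3.11]. Speed limits (rad/s): [2.57, 2.57, 3.14, 3.14, 3.14, 3.14].

INTERFACE

Orientations are given as a unit quaternion [x, y, z, w].
In Python, from workcell import r, command_gripper, optics gives the robot as it stands. The module is installed in compiled form; this text tells all that it offers. Calls block until the motion is done:
- r.reach(position, orientation): joint-space move of the TCP to a pose.
- r.move_straight(position, orientation=None, speed=0.15, max_force=None): straight line of the TCP; orientation=None keeps the orientation; speed is the mean speed in m/s. With max_force (N) it stops when the force on the tool has changed by that much, and returns True; else False.
- r.movej(angles): joint-space move.
- command_gripper(opening, force=None): finger opening in m; force is the grip in N (None keeps the last); returns when the fingers have stopped.
- r.hold(seconds).
- r.solve_ik(position, orientation): joint angles nearest the present ones, or None.
- r.read_state(): the state.
- optics.get_image(name): name is "side" or "top" or "wrist"; returns (picture, depth): 420x560x3 uint8, red, green, blue; 420x560 float32, m along the optical axis (not along the pixel's ray), 0 where there is no reading.
- optics.camera_model(name): a dict with "K" (3x3 intrinsics, pixels), "R" (3x3) and "t" (3): a world point X has camera coordinates R X + t; the wrist camera has in their place "tool_from_camera" (4x4, takes a point from camera to tool coordinates, whose origin is the TCP and whose axes are the flange's). Camera axes: x right, y down, z forward; pixel columns grow to the right and rows downward; lengths in m; the calibration is good to about 2 mm. A picture is of the moment at which its call begins: read the wrist's pose just before it. camera_model takes no time and is no camera call.
A pose or a line that the arm cannot do raises r.PlanningError and nothing moves.
- r.finish_job(): hands the job in, once; it reports no verdict.
The state is a dict: "time_s": time; "joint_positions": joint angles; "dq": joint speeds; "tau": joint torques, N m; "eef_pos": TCP position; "eef_rot": TCP orientation; "contact_force": force on the tool from outside, world axes, zero at the start; "torque": the same for the moment, N m; "grip_width": finger opening in m.
Only numpy, scipy, OpenCV 4.12 (cv2) and the standard library are available. Lean on these libraries where they do the work, as an engineer would, in place of code of your own. Each camera call takes 0.05 s, during which the arm holds its last target.

TASK

Get the slide reader reading: first press its blue hinged cover down until the catch snaps and holds it shut by itself, then pick up the orange slide holder by its grip. Lay the glass flat and centred against the sloped black stage, long side running up the slope, and press gently so that the sprung stage goes about halfway in, never hard. Finish while still gripping the holder and pressing it flush like that, and leave the bowl, spray bottle and vial where they are.

Things in the scene. Friction and masses are not known exactly. Their poses are not given: they have to be found in the camera images.
- reader: White slide reader, housing 200 x 260 mm, top at 50 mm, fixed to the table. Origin: centre of the underside; x points to its back (away from the robot at yaw 0), y to its left, z up. Blue cover on its right half, tilting stage head on its left half. Two grey cheeks, 12 mm wide (y) and 14 mm long (x), stand at (0, 14) and (0, 116) mm up to 105 mm high.
- cover (a joint): Angle of the blue hinged cover in rad: 0 = shut, lying level; grows as it opens upwards; starts between 0.75 and 1.05. Stays where left while open and swings lightly; in the last 0.12 rad a sprung ball catch pushes back (about 4 N at the free edge); below 0.05 rad it snaps to 0 and holds the cover shut (about 3 N at the free edge to reopen).
- cover_hinge (a point): Point on the cover's hinge axis, middle of its width, 35 mm behind the reader's centre, 66 mm to its right, 58 mm up. The axis runs along the reader's y. The cover is a plate 80 mm wide (y), 8 mm thick, running 102 mm from the axis to its free edge, towards the reader's front (-x) when shut; its upper face is then 6 mm above the axis (64 mm above the table).
- cover_edge (a point): Middle of the cover's free edge, on its upper face, 102 mm from the hinge axis; moves with the cover. When shut, it lies behind a small grey catch post, 14 (x) x 24 (y) mm, top 68 mm above the table, centred 120 mm in front of the hinge axis.
- head: Grey tilting head, 100 x 86 x 12 mm, that carries the black stage. Origin on its tilt axis, at the reader's (0, 65, 95) mm. Its x axis points up the slope, z square out of the sloped face (up and towards the robot). Its slope differs from run to run, 0.2 to 0.55 rad from level, its back end higher; so stiff that pressing does not turn it.
- stage_top (a point): Centre of the face of the black stage plate, 92 mm (x, up the slope) x 70 mm (y), with a green window in the middle. z points square out of the face, 24 mm from the head's origin when not pressed. The face is free all round except for the cheeks, which stay below it.
- stage (a joint): How far the stage plate is pressed into the head along its -z, in m: 0 = free, 0.010 = bottomed. Spring: about 1.2 N to start, then 0.6 N per mm (4 N at 5 mm).
- holder: Slide holder, loose on the table, glass down: glass slide 75 (x) x 50 (y) x 3 mm under an orange carrier 62 x 38 mm whose top is 8 mm up, with an upright orange grip in the middle, 40 mm long (x), 12 mm thick (y), from 8 to 46 mm up. Origin: centre of the underside of the glass; z up out of the grip. About 80 g. Starts left or right of the reader.
- bowl: Steel bowl, 110 mm across, 45 mm high, loose; origin under its centre. Not to be moved. On the other side of the reader from the holder.
- spray: Spray bottle with red and white trigger head, 72 mm across, 217 mm high, loose; origin under its centre. Not to be moved.
- vial: Amber bottle with metal cap, 52 mm across, 100 mm high, loose; origin under its centre. Not to be moved.
There are look-alikes about, which are no part of the job. What is shaped like the holder but green or pink is not meant.

How it is judged:
On the way, in this order (a step that is already met when the one before it is completed fails the run):
1. the cover is shut and stays shut with nothing touching it (value of joint cover below 0.04 rad and contact force between the arm and reader below 0.2 N), for 0.3 s.
2. the slide holder is lifted clear of the table in the gripper, the cover still shut (value of joint cover below 0.04 rad and height (world z) of holder above 0.04 m and contact force between holder and the fingers above 2 N and contact force between holder and head below 0.1 N), for 0.2 s.
At the end, for the whole second after the job is handed in: Cover shut (under 0.04 rad). Holder still gripped, at rest on the stage: parallel to its face within 0.06 rad, within 4 mm of it at the centre, long axis along the slope within 0.15 rad, centred within 10 mm each way, pressed with over 1 N, the stage 2 to 8.5 mm in (value of joint cover below 0.04 rad and value of joint stage between 0.002 and 0.0085 m and contact force between holder and head above 1 N and contact force between holder and the fingers above 2 N and angle between the z axis of holder and the z axis of stage_top, either way round below 0.06 rad and angle between the x axis of holder and the x axis of stage_top, either way round below 0.15 rad and x of holder in the frame of stage_top between -0.01 and 0.01 m and y of holder in the frame of stage_top between -0.01 and 0.01 m and z of holder in the frame of stage_top between -0.003 and 0.004 m and linear speed of holder below 0.02 m/s); the arm keeps its last pose, push and grip.
It fails at once if the slide or the gripper is pressed hard on the stage (over 20 N) (contact force between any of holder, the arm and head above 20 N).
It fails at once if the bowl, spray bottle or vial is moved more than 20 mm or tipped (distance of any of bowl, spray, vial from where it was at the start of the episode above 0.02 m or angle between any of bowl, spray, vial's own z axis and vertical above 0.3 rad).
It also fails if it takes over 64 s, if anything falls off the work surface, if the arm or the gripper's body presses on something with over 40 N, if the wrist force passes 120 N, or if a joint passes its speed limit or range.

## Working session

There is one attempt and no reset: what is moved stays moved. The work goes in short steps, each a Python script; the robot and the scene stay as the last script left them, time stands still between calls to the robot, and variables do not carry over. Pictures are saved under pics/ and viewed, and the job is handed in when it is done.

```bash
mkdir -p pics; python3 - <<'E'
from workcell import r, command_gripper, optics
import cv2,numpy as np
for n in ["side","top","wrist"]:
    s=r.read_state()
    p,d=optics.get_image(n); cv2.imwrite(f"pics/{n}0.png",p[:,:,::-1]); np.save(f"pics/{n}0.npy",d)
    m=optics.camera_model(n); print(n,{k:np.round(v,4).tolist() for k,v in m.items()})
s=r.read_state();print(s)
E
```

```text
side {'K': [[525.8931, 0.0, 277.0451], [0.0, 525.8931, 211.5814], [0.0, 0.0, 1.0]], 'R': [[-0.9958, -0.0894, -0.0172], [-0.0536, 0.7284, -0.683], [0.0736, -0.6793, -0.7302]], 't': [0.5211, 0.1002, 1.5178]}
top {'K': [[425.3846, 0.0, 281.2203], [0.0, 425.3846, 212.5526], [0.0, 0.0, 1.0]], 'R': [[-0.028, -0.9996, 0.0025], [-0.9904, 0.0274, -0.1353], [0.1352, -0.0062, -0.9908]], 't': [0.0125, 0.5537, 1.1355]}
wrist {'K': [[325.7535, 0.0, 272.5782], [0.0, 325.7535, 207.9644], [0.0, 0.0, 1.0]], 'tool_from_camera': [[-0.0006, -0.9498, -0.313, 0.0806], [1.0, -0.0003, -0.001, -0.001], [0.0009, -0.313, 0.9498, -0.1186], [0.0, 0.0, 0.0, 1.0]]}
{'time_s': 0.15, 'joint_positions': array([ 9.84979965e-01,  3.42621259e-01,  1.52481362e+00, -2.55035493e-05,
        1.27537430e+00, -1.45999823e-01]), 'dq': array([ 0.00075862, -0.00200436, -0.00185291, -0.00182692, -0.00199048,
       -0.00059028]), 'tau': array([ 1.80029234e-03, -4.33906889e+01, -2.46145910e+01, -2.22695776e-04,
        5.69656011e-03,  1.35513898e-05]), 'eef_pos': array([0.22336621, 0.47481443, 0.25574958]), 'eef_rot': array([ 2.18136432e-01,  9.75918094e-01, -5.72363356e-04, -2.06246723e-04]), 'contact_force': array([-0.17716737, -0.90152118, -1.34061748]), 'torque': array([-0.00742558, -0.02386583, -0.01914513]), 'grip_width': 0.08534034064870796}
```

View pics/side0.png

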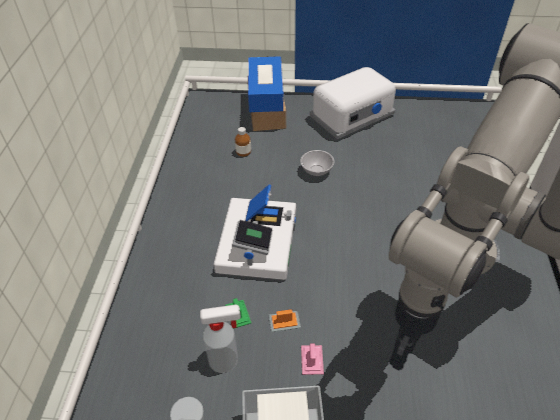

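View pics/top0.png

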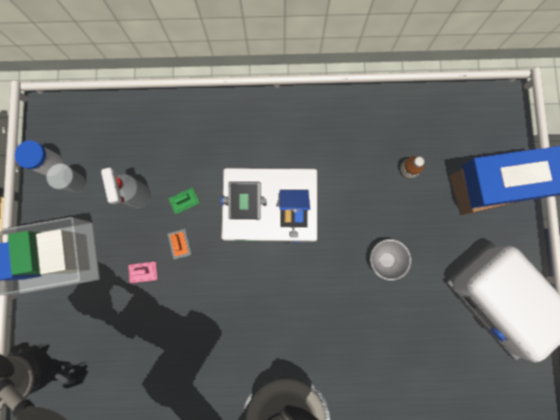

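View pics/wrist0.png

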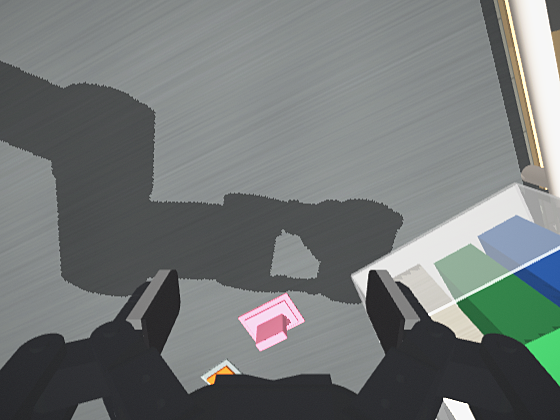

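Side: the reader is around (258,237) with its cover up, and the orange holder is at (285,320). The bowl is at (317,163), the vial at (243,143) and the spray at (220,345). Top: the reader's corners are about (222,169) to (318,241), the holder is at (179,244), and the look-alikes are green (184,200) and pink (143,272).

```bash
cat > h.py <<'E'
from workcell import r, command_gripper, optics
import cv2,numpy as np
from scipy.spatial.transform import Rotation as R
def cloud(n,d,m=None,s=None):
    m=m or optics.camera_model(n); K=m['K']
    v,u=np.indices(d.shape); P=np.stack([(u-K[0,2])/K[0,0]*d,(v-K[1,2])/K[1,1]*d,d],-1)
    if n=='wrist':
        T=np.array(m['tool_from_camera']); P=P@T[:3,:3].T+T[:3,3]
        return P@R.from_quat(s['eef_rot']).as_matrix().T+s['eef_pos']
    return (P-m['t'])@np.array(m['R'])
E
python3 - <<'E'
from h import *
p=cv2.imread('pics/top0.png');C=cloud('top',np.load('pics/top0.npy'))
# table height check
print('table',np.round(C[300,400],4),np.round(C[210,350],4))
for uv in [(223,169),(317,169),(318,241),(222,241),(179,244),(244,201),(391,260),(413,167),(131,190)]:
    print(uv,np.round(C[uv[1],uv[0]],4))
# reader top
m=(abs(C[...,2]-.05)<.006)&(C[...,0]>.3); m[:,:200]=0;m[:,340:]=0
m=cv2.morphologyEx(m.astype(np.uint8),cv2.MORPH_CLOSE,np.ones((3,3)))
n,l,st,ce=cv2.connectedComponentsWithStats(m); k=1+np.argmax(st[1:,4]); 
pts=C[l==k][:,:2].astype(np.float32); print(cv2.minAreaRect(pts), len(pts))
hsv=cv2.cvtColor(p,cv2.COLOR_BGR2HSV)
o=(hsv[...,0]>4)&(hsv[...,0]<18)&(hsv[...,1]>150);o[:,:150]=0;o[:,210:]=0
P=C[o];print(len(P),cv2.minAreaRect(P[:,:2].astype(np.float32)),P[:,2].min(),P[:,2].max(),P[P[:,2]>.03].mean(0))
cv2.imwrite('pics/a.png',cv2.resize(p[150:260,130:330],None,fx=4,fy=4,interpolation=2))
q=cv2.imread('pics/side0.png');cv2.imwrite('pics/b.png',cv2.resize(q[180:340,200:330],None,fx=4,fy=3.7,interpolation=2))
E
```

```text
table [ 3.054e-01 -3.252e-01  3.000e-04] [ 0.5607 -0.1991  0.0012]
(223, 169) [0.6901 0.1612 0.0012]
(317, 169) [ 0.6839 -0.1103 -0.0039]
(318, 241) [ 4.751e-01 -1.046e-01 -1.000e-04]
(222, 241) [ 0.4827  0.1663 -0.001 ]
(179, 244) [0.4755 0.2802 0.0301]
(244, 201) [0.5752 0.0925 0.1198]
(391, 260) [ 0.416  -0.3063  0.0039]
(413, 167) [ 0.6639 -0.3639  0.0728]
(131, 190) [0.6092 0.3784 0.1338]
((0.5375528335571289, 0.030839532613754272), (0.25724101066589355, 0.2825154960155487), 87.89281463623047) 4693
254 ((0.4541036784648895, 0.15515577793121338), (0.3178143799304962, 0.06079073250293732), 79.4886703491211) 0.0015504868580617245 1.199973279226413 [0.47703503 0.28133856 0.05712531]
```

View pics/a.png

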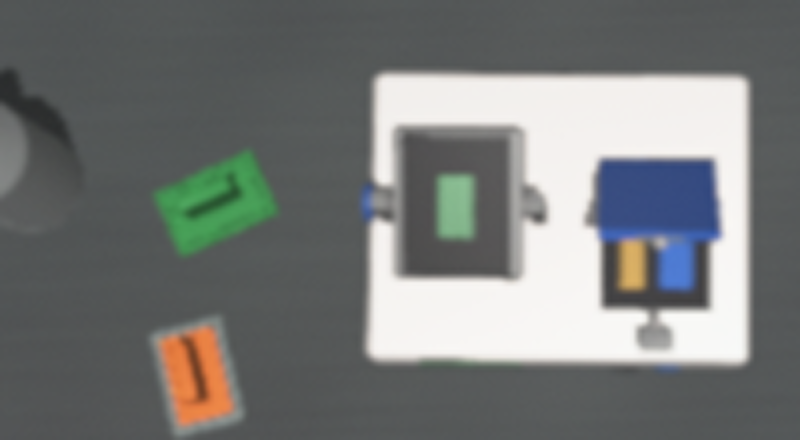

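View pics/b.png

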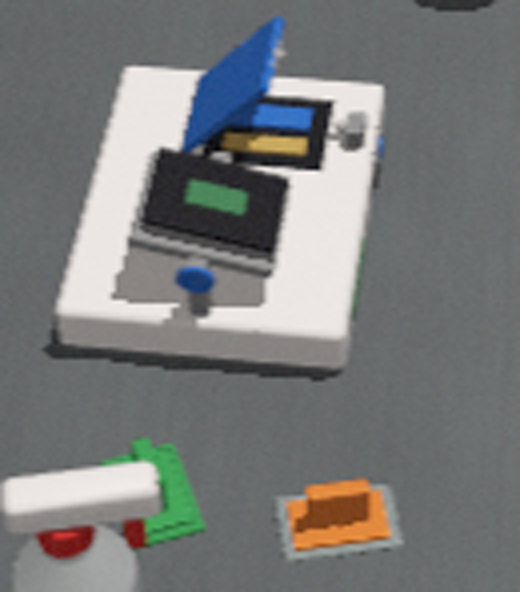

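```bash
python3 - <<'E'
from h import *
m=optics.camera_model('top');K=m['K'];Rm=np.array(m['R']);c=-Rm.T@m['t'];print('cam',c)
def ray(u,v,z):
    d=Rm.T@np.array([(u-K[0,2])/K[0,0],(v-K[1,2])/K[1,1],1]);return (c+d*(z-c[2])/d[2])[:2]
for u,v in [(374,73),(749,76),(749,364),(367,360)]: print(np.round(ray(u/4+130,v/4+150,.05),4))
for u,v in [(152,338),(218,318),(244,414),(176,434)]: print('h',np.round(ray(u/4+130,v/4+150,.003),4))
print(r.solve_ik([.5,.05,.38],[0,1,0,0]))
command_gripper(0.0)
r.reach([.5,.05,.38],[0,1,0,0])
s=r.read_state();p,d=optics.get_image('wrist');np.savez('pics/w1.npz',d=d,pos=s['eef_pos'],rot=s['eef_rot']);cv2.imwrite('pics/w1.png',p[:,:,::-1]);print(s['time_s'],s['eef_pos'],s['contact_force'])
p,d=optics.get_image('side');cv2.imwrite('pics/s1.png',p[:,:,::-1])
E
```

```text
cam [0.39522895 0.00446024 1.19997328]
[0.6802 0.1534]
[ 0.671  -0.1059]
[ 0.4718 -0.098 ]
[0.4817 0.16  ]
h [0.5049 0.3176]
h [0.5178 0.2712]
h [0.4498 0.2528]
h [0.4372 0.3003]
[-5.29649920e-02  2.33440654e-01  1.33833032e+00 -4.44089210e-16
  1.56982168e+00 -1.62376132e+00]
2.8083 [0.49985639 0.0506811  0.37979916] [-0.16515154  0.66132469  0.63266044]
```

View pics/w1.png

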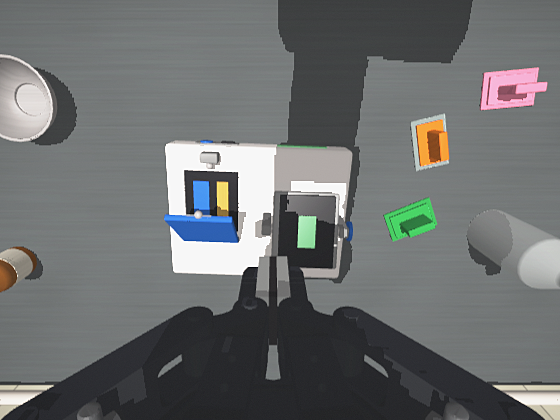

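Wrist view, with right = world +y and up = towards the robot: the reader spans (166,141) to (345,277), the stage is centred about (307,231), the cover is at (203,229), the catch post at (209,158) and the holder at (431,142).

```bash
cat >> h.py <<'E'
def wray(u,v,z,s):
    m=optics.camera_model('wrist');K=m['K'];T=np.array(m['tool_from_camera']);Rt=R.from_quat(s['eef_rot']).as_matrix()
    c=Rt@T[:3,3]+s['eef_pos'];d=Rt@T[:3,:3]@np.array([(u-K[0,2])/K[0,0],(v-K[1,2])/K[1,1],1]);return (c+d*(z-c[2])/d[2])
E
python3 - <<'E'
from h import *
a=np.load('pics/w1.npz');s=dict(eef_pos=a['pos'],eef_rot=a['rot']);C=cloud('wrist',a['d'],s=s)
p=cv2.imread('pics/w1.png')
print('table',np.median(C[100:130,100:150,2]),np.median(C[300:350,30:100,2]))
print('readertop',np.median(C[180:200,170:180,2]),np.median(C[255:265,190:220,2]))
hsv=cv2.cvtColor(p,cv2.COLOR_BGR2HSV)
def mask(lo,hi,box):
    m=cv2.inRange(hsv,lo,hi);z=np.zeros_like(m);x0,y0,x1,y1=box;z[y0:y1,x0:x1]=m[y0:y1,x0:x1];return z>0
# stage black
sm=mask((0,0,0),(180,255,70),(280,195,336,268));
P=C[sm&(C[...,2]>.08)];
for _ in range(4):
    c=P.mean(0);n=np.linalg.svd(P-c)[2][2];n*=np.sign(n[2]);e=(P-c)@n;P=P[abs(e)<.003]
print('stage',len(P),c,n,np.arctan2(-n[0],n[2]),np.std(e))
g=mask((40,60,60),(85,255,255),(290,200,325,262));print('green',g.sum(),np.median(C[g],0),[np.round(C[g].min(0),4),np.round(C[g].max(0),4)], np.argwhere(g).mean(0))
b=mask((105,120,60),(130,255,255),(160,212,242,245));P=C[b]
P=P[P[:,2]>.06]
for _ in range(4):
    c=P.mean(0);n=np.linalg.svd(P-c)[2][2];n*=np.sign(n[2]);e=(P-c)@n;P=P[abs(e)<.004]
print('cover',len(P),c,n,P.min(0),P.max(0))
for u,v in [(166,141),(351,148),(341,277),(173,273)]: print(np.round(wray(u,v,.05,s),4))
o=mask((4,120,60),(20,255,255),(400,100,460,180));P=C[o]
print('holder',len(P),cv2.minAreaRect(P[P[:,2]<.02][:,:2].astype(np.float32)),'grip',cv2.minAreaRect(P[P[:,2]>.038][:,:2].astype(np.float32)),P[:,2].max())
cv2.imwrite('pics/c.png',cv2.resize(p[130:285,155:365],None,fx=3.8,fy=3.8,interpolation=2))
cv2.imwrite('pics/d.png',cv2.resize(p[100:190,390:480],None,fx=6.4,fy=6.4,interpolation=2))
E
```

```text
table 0.0009471853861418855 0.0007930099868825036
readertop 0.05099348926277969 0.05069405946292416
stage 251 [0.58601181 0.09064595 0.12202228] [-0.23836968 -0.00473298  0.97116296] 0.24068954000042203 0.0007728331035702589
green 593 [0.57509126 0.09259537 0.11948047] [array([0.4189, 0.0498, 0.1134]), array([0.5955, 0.1042, 0.4984])] [231.85328836 306.49747049]
cover 1108 [ 0.57144376 -0.03692572  0.11674367] [ 0.78069869 -0.03022041  0.62417648] [ 0.54727231 -0.07824811  0.07078963] [0.60916592 0.00097497 0.14306861]
[ 0.4706 -0.0951  0.05  ]
[0.48   0.1567 0.05  ]
[0.6794 0.1562 0.05  ]
[ 0.6725 -0.1048  0.05  ]
holder 1198 ((0.47770917415618896, 0.2894458770751953), (0.06358011811971664, 0.047939810901880264), 13.72745418548584) grip ((0.4419406056404114, 0.17630034685134888), (0.2546142637729645, 0.03677648678421974), 71.45478820800781) 0.498442815903877
```

View pics/c.png

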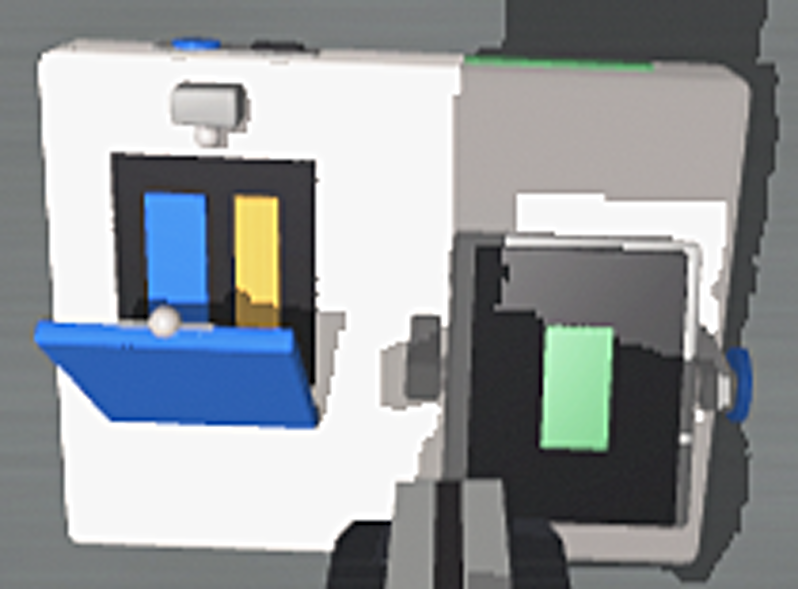

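View pics/d.png

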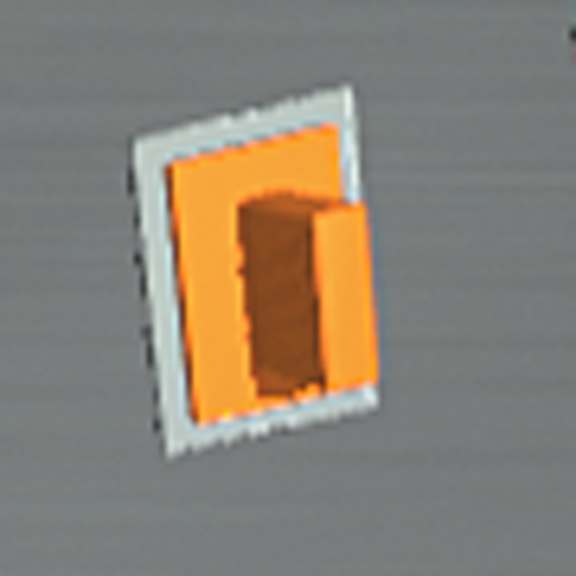

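```bash
cat >> h.py <<'E'
YAW=-.037; RC=np.array([.576,.028]); RZ=R.from_euler('z',YAW)
def rp(x,y,z): return RZ.apply([x,y,z])+[RC[0],RC[1],0]
DOWN=R.from_quat([0,1,0,0])
def snap(n,f):
    s=r.read_state();p,d=optics.get_image(n);np.savez(f'pics/{f}.npz',d=d,pos=s['eef_pos'],rot=s['eef_rot']);cv2.imwrite(f'pics/{f}.png',p[:,:,::-1]);return s,p,d
E
python3 - <<'E'
from h import *
print('tip',r.tip_extent)
q=(RZ*DOWN).as_quat(); h=.011
def pt(th,rad=.085,off=0):
    x=.035-rad*np.cos(th)+(.006+off)*np.sin(th); z=.058+rad*np.sin(th)+(.006+off)*np.cos(th)
    return rp(x+h,-.066,z+r.tip_extent)
r.reach(pt(.9,off=.05),q)
print(r.read_state()['time_s'])
r.move_straight(pt(.9,off=.012),q)
for th in [.8,.65,.5,.35,.2,.1]:
    st=r.move_straight(pt(th),q,speed=.12,max_force=12); print(th,st,np.round(r.read_state()['contact_force'],2))
    if st: break
s,_,_=snap('side','s2');print(s['time_s'])
E
python3 -c "
import cv2;p=cv2.imread('pics/s2.png');cv2.imwrite('pics/s2c.png',cv2.resize(p[170:300,190:330],None,fx=4,fy=4))"
```

```text
tip 0.025
3.8667
0.8 False [ 0.66 -0.5   0.16]
0.65 False [-0.26 -0.82  0.06]
0.5 False [ 0.24  0.27 -0.23]
0.35 False [ 0.15  0.59 -0.17]
0.2 False [ 0.21  0.33 -0.32]
0.1 False [ 0.37  0.84 -0.18]
5.875
```

View pics/s2c.png

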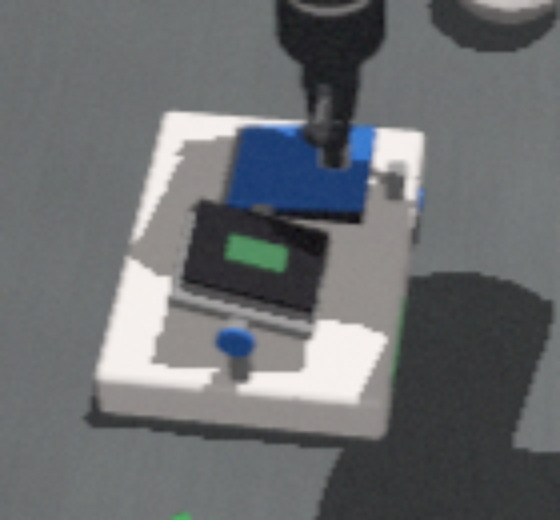

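The cover is nearly down under the fingertip at (330,160), so I'll press it shut, retreat and take a look.

```bash
python3 - <<'E'
from h import *
q=(RZ*DOWN).as_quat(); h=.011
p=rp(.035-.085+h,-.066,.064+r.tip_extent)
for dz in [0.004,0,-.004,-.008]:
    st=r.move_straight(p+[0,0,dz],q,speed=.04,max_force=14); s=r.read_state(); print(dz,st,np.round(s['contact_force'],2),s['eef_pos'][2]-r.tip_extent)
    if st: break
r.hold(.2)
r.move_straight(p+[0,0,.07],q,speed=.15); r.hold(.5)
# view pose over stage & holder
r.reach([.49,.13,.36],q)
s,_,_=snap('wrist','w2');print(s['time_s'])
E
```

```text
0.004 False [ 0.48 -0.16  0.95] 0.06795942098701974
0 False [-0.14 -0.37 -0.65] 0.06379204645233214
-0.004 False [-9.15  1.69 26.05] 0.06281464106901041
-0.008 False [-18.43   2.31  51.23] 0.061768264765819265
9.3417
```

View pics/w2.png

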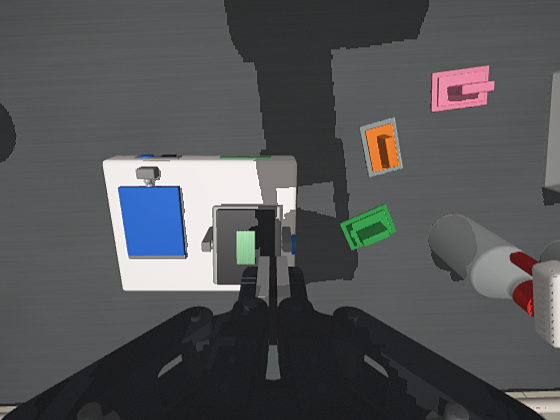

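The cover lies level behind its post (118–186,185–260). One caveat: that last press read 51 N although I had set max_force=14. The move evidently doesn't stop sharply, so the stage press will use small position steps. Now I'll refine the holder and stage positions.

```bash
python3 - <<'E'
from h import *
a=np.load('pics/w2.npz');s=dict(eef_pos=a['pos'],eef_rot=a['rot']);C=cloud('wrist',a['d'],s=s)
p=cv2.imread('pics/w2.png');hsv=cv2.cvtColor(p,cv2.COLOR_BGR2HSV)
print('cover z',np.median(C[195:205,125:180,2]),np.median(C[245:252,130:180,2]))
# holder
H=C[110:185,355:408].reshape(-1,3); ho=hsv[110:185,355:408].reshape(-1,3)
dark=(ho[:,0]>4)&(ho[:,0]<20)&(ho[:,1]>120)
top=H[(H[:,2]>.040)&(H[:,2]<.052)]; car=H[(H[:,2]>.0055)&(H[:,2]<.011)&dark]; gl=H[(H[:,2]>.0025)&(H[:,2]<.06)]
for n,x in (('top',top),('car',car),('glass+',gl)): print(n,len(x),x.mean(0),cv2.minAreaRect(x[:,:2].astype(np.float32)))
# stage plane
w1=np.load('pics/w1.npz');C1=cloud('wrist',w1['d'],s=dict(eef_pos=w1['pos'],eef_rot=w1['rot']))
for nm,CC,box in (('w2',C,(213,203,285,288)),('w1',C1,(275,190,340,270))):
    Q=CC[box[1]:box[3],box[0]:box[2]].reshape(-1,3)
    pn=np.array([-.238,-.005,.971]); pc=np.array([.5727,.0932,.1183]);P=Q[(abs((Q-pc)@pn)<.006)&(abs(Q[:,1]-.093)<.04)]
    for _ in range(4):
        c=P.mean(0);n=np.linalg.svd(P-c,full_matrices=False)[2][2];n*=np.sign(n[2]);e=(P-c)@n;P=P[abs(e)<.002]
    print(nm,len(P),c,n,'slope',np.arccos(n[2]),'head dist',(rp(0,.065,.095)-c)@n,'bounds',np.round(np.percentile(P,[1,99],axis=0),4).tolist())
cv2.imwrite('pics/e.png',cv2.resize(p[190:300,190:310],None,fx=5,fy=5,interpolation=2))
cv2.imwrite('pics/f.png',cv2.resize(p[110:185,350:415],None,fx=8,fy=8,interpolation=2))
E
```

```text
cover z 0.06478288982029143 0.06487612386584996
top 307 [0.47711307 0.28372656 0.04599922] ((0.4774978458881378, 0.2846587896347046), (0.03984874486923218, 0.012259800918400288), 14.532898902893066)
car 656 [0.47405757 0.27852178 0.00854765] ((0.4776299297809601, 0.28483790159225464), (0.06142519786953926, 0.03834088519215584), 13.435378074645996)
glass+ 1821 [0.47502455 0.28077206 0.01504084] ((0.47894981503486633, 0.2857804298400879), (0.11196474730968475, 0.07165879756212234), 6.003684043884277)
w2 3578 [0.56735369 0.08878309 0.11730094] [-0.2526126   0.008664    0.96752871] slope 0.2555329912838867 head dist -0.024332212914283367 bounds [[0.5303, 0.0575, 0.107], [0.6162, 0.1268, 0.1301]]
w1 3843 [0.57273879 0.092605   0.11857795] [-0.25151933  0.00952027  0.96780545] slope 0.2544358312001577 head dist -0.024240556230790647 bounds [[0.5305, 0.0577, 0.107], [0.6174, 0.1264, 0.1304]]
```

View pics/e.png

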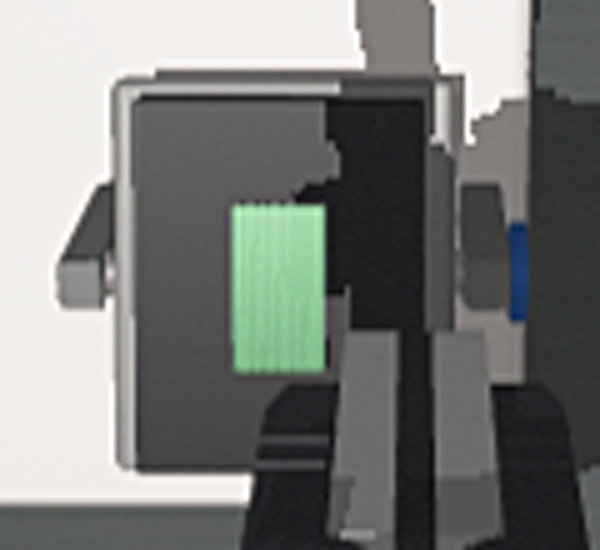

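View pics/f.png

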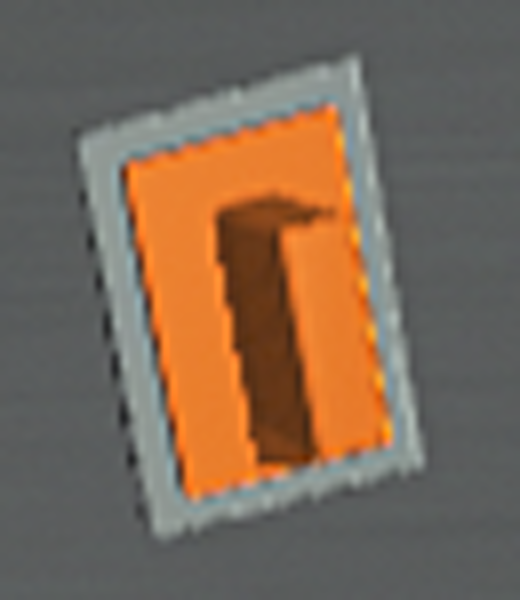

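```bash
cat >> h.py <<'E'
SL=.254; RS=RZ*R.from_euler('y',-SL); NS=RS.apply([0,0,1]); ST=rp(0,.065,.095)+NS*.0242; QS=(RS*DOWN).as_quat()
HQ=(R.from_euler('z',.25)*DOWN).as_quat(); HP=np.array([.4775,.2847,0])
E
python3 - <<'E'
from h import *
print('ST',ST,NS)
j=r.solve_ik(ST+NS*.045,QS);print('ikstage',j)
print('ikgrasp',r.solve_ik(HP+[0,0,.039],HQ))
r.reach(HP+[0,0,.14],HQ)
command_gripper(.055,40)
r.move_straight(HP+[0,0,.075],HQ,speed=.12)
s,_,_=snap('wrist','w3')
print(s['time_s'],s['eef_pos'],s['contact_force'],s['grip_width'])
E
```

```text
ST [0.57232769 0.09318046 0.11842354] [-0.25110564  0.00929515  0.96791506]
ikstage [ 0.04053901  0.40593874  1.74421941 -0.02892203  0.73837364 -1.47434327]
ikgrasp [ 3.99779915e-01  6.56499583e-01  1.67907611e+00 -4.44089210e-16
  8.06016962e-01 -1.42101641e+00]
11.7 [0.47785202 0.28486604 0.07539017] [ 0.38696105 -0.09894104  0.0057478 ] 0.05521794177519794
```

View pics/w3.png

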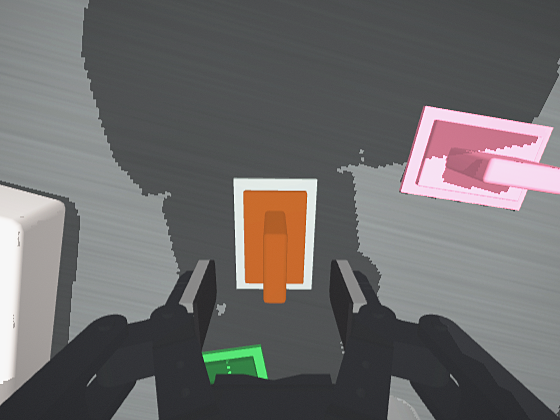

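The holder is centred (275,250) and square between the pads (203 and 345), so I'll descend, grip and lift.

```bash
python3 - <<'E'
from h import *
r.move_straight(HP+[0,0,.039],HQ,speed=.08)
s=r.read_state();print(s['eef_pos'],np.round(s['contact_force'],2))
command_gripper(0.0,45)
s=r.read_state();print(s['grip_width'],np.round(s['contact_force'],2))
r.move_straight(HP+[0,0,.12],HQ,speed=.12); r.hold(.4)
print(r.read_state()['grip_width'])
r.reach(ST+NS*.085,QS); r.hold(.2)
s=r.read_state();print(s['time_s'],s['eef_pos'],np.round(s['contact_force'],2),s['grip_width'])
snap('wrist','w4');snap('side','s4')
p=cv2.imread('pics/s4.png');cv2.imwrite('pics/s4c.png',cv2.resize(p[150:300,190:340],None,fx=4,fy=4,interpolation=2))
E
```

```text
[0.47763113 0.28472346 0.0390218 ] [-0.71 -0.05  0.1 ]
0.011098309295551025 [0.44 0.32 3.47]
0.011446086627978658
15.1167 [0.55064864 0.09520464 0.19994066] [ 0.52  0.11 -0.79] 0.011714094713831348
```

View pics/w4.png

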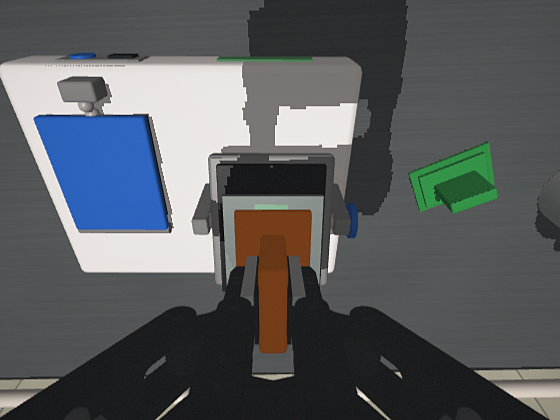

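View pics/s4c.png

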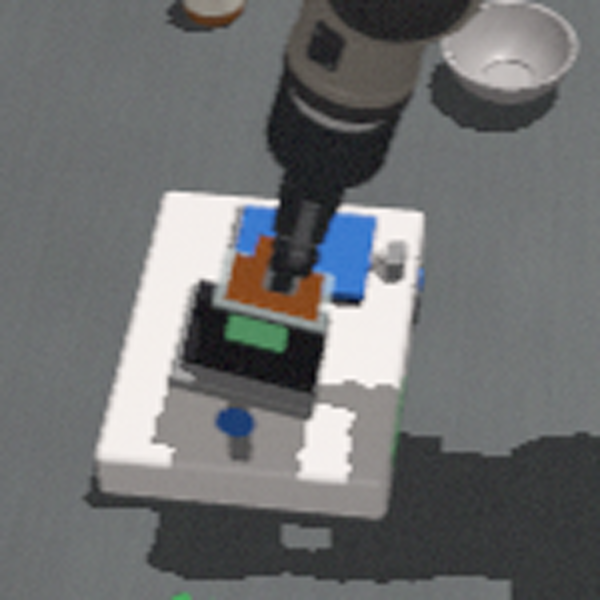

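The holder is held in the gripper above the stage, lined up in y (glass 220–326, stage about 217–328), and the cover is shut. Next I'll check the holder's pose in the hand.

```bash
cat > chk.py <<'E'
from h import *
def check(f,zmin=-.06):
    a=np.load(f'pics/{f}.npz');s=dict(eef_pos=a['pos'],eef_rot=a['rot']);C=cloud('wrist',a['d'],s=s)
    p=cv2.imread(f'pics/{f}.png');hsv=cv2.cvtColor(p,cv2.COLOR_BGR2HSV)
    L=RS.inv().apply((C.reshape(-1,3)-ST)).reshape(C.shape)  # stage frame
    org=(hsv[...,0]>4)&(hsv[...,0]<20)&(hsv[...,1]>120)
    z0=((s['eef_pos']-ST)@NS)-.039
    def fit(m,nm):
        P=L[m]
        for _ in range(3):
            c=P.mean(0);n=np.linalg.svd(P-c,full_matrices=False)[2][2];n*=np.sign(n[2]);P=P[abs((P-c)@n)<.002]
        print(nm,len(P),'c',np.round(c,4),'n',np.round(n,3),'min',np.round(np.percentile(P,1,axis=0),4),'max',np.round(np.percentile(P,99,axis=0),4),cv2.minAreaRect(P[:,:2].astype(np.float32)))
    print('exp underside z',z0)
    v=np.indices(org.shape)[0]
    near=(abs(L[...,0])<.06)&(abs(L[...,1])<.032)
    fit(org&near&(abs(L[...,2]-z0-.008)<.005),'carrier')
    fit(~org&near&(abs(L[...,2]-z0-.003)<.0035),'glass')
    fit(~org&near&(L[...,0]<0)&(abs(L[...,2])<.004),'stage')
E
python3 -c "
from chk import *
check('w4')"
```

```text
exp underside z 0.045364192161813456
carrier 3079 c [-0.0196  0.0001  0.0539] n [-0.001 -0.     1.   ] min [-0.0307 -0.0184  0.0523] max [-0.0023  0.0187  0.0553] ((-0.015994548797607422, 0.00016536936163902283), (0.030251288786530495, 0.03792291879653931), 0.45346495509147644)
glass 2832 c [-0.0239  0.0002  0.0489] n [ 0.001 -0.001  1.   ] min [-0.0373 -0.0247  0.0473] max [0.0075 0.025  0.0505] ((-0.012945359572768211, 0.0001963432878255844), (0.049138255417346954, 0.05023645982146263), 0.12247971445322037)
stage 2993 c [-0.0343 -0.     -0.0001] n [-0.009  0.001  1.   ] min [-0.0436 -0.0313 -0.0016] max [-0.0246  0.0313  0.0014] ((-0.034116797149181366, -7.72625207901001e-06), (0.06397630274295807, 0.019653821364045143), 89.92853546142578)
```

The holder is parallel and centred to within about 0.5 mm. Now down to contact, then press in small steps.

```bash
python3 - <<'E'
from chk import *
r.move_straight(ST+NS*.045,QS,speed=.08); r.hold(.3)
b=r.read_state()['contact_force']
for d in [.042,.040,.0385,.037,.0355,.0345,.034]:
    r.move_straight(ST+NS*d,QS,speed=.015); r.hold(.15)
    F=np.mean([ (r.hold(.03),r.read_state()['contact_force'])[1] for _ in range(5)],0)
    s=r.read_state();f=(F-b)@NS;L=RS.inv().apply(s['eef_pos']-ST);print(d,round(f,2),np.round(L,4))
    if f>9: break
s,_,_=snap('wrist','w5');snap('side','s5');print(s['time_s'],s['grip_width'])
check('w5')
p=cv2.imread('pics/s5.png');cv2.imwrite('pics/s5c.png',cv2.resize(p[150:300,190:340],None,fx=4,fy=4,interpolation=2))
E
```

```text
0.042 -0.88 [0.    0.    0.042]
0.04 -0.68 [ 0.   -0.    0.04]
0.0385 0.09 [0.0001 0.     0.0386]
0.037 1.42 [ 0.0001 -0.      0.0371]
0.0355 2.45 [ 0.0001 -0.      0.0356]
0.0345 2.56 [ 0.0001 -0.      0.0345]
0.034 2.85 [0.0001 0.     0.034 ]
20.2667 0.010978585937311942
exp underside z -0.004959414023880462
carrier 3081 c [-0.0189 -0.001   0.0035] n [-0.007  0.002  1.   ] min [-0.0299 -0.0196  0.0019] max [-0.0014  0.0175  0.0049] ((-0.015256949700415134, -0.0010264478623867035), (0.029886111617088318, 0.03800645470619202), 0.16659659147262573)
glass 4961 c [-0.0212  0.0012 -0.0038] n [0.004 0.008 1.   ] min [-0.0434 -0.0318 -0.0053] max [ 0.0244  0.0318 -0.0017] ((-0.006489261984825134, 4.578381776809692e-06), (0.06399586796760559, 0.07491254061460495), 89.9885482788086)
stage 3171 c [-0.0269 -0.0006 -0.0019] n [-0.03   0.003  1.   ] min [-0.0427 -0.0299 -0.004 ] max [-0.001   0.0308 -0.0002] ((-0.02185506746172905, -8.225440979003906e-06), (0.04369577765464783, 0.06393765658140182), 0.004373602103441954)
```

View pics/s5c.png

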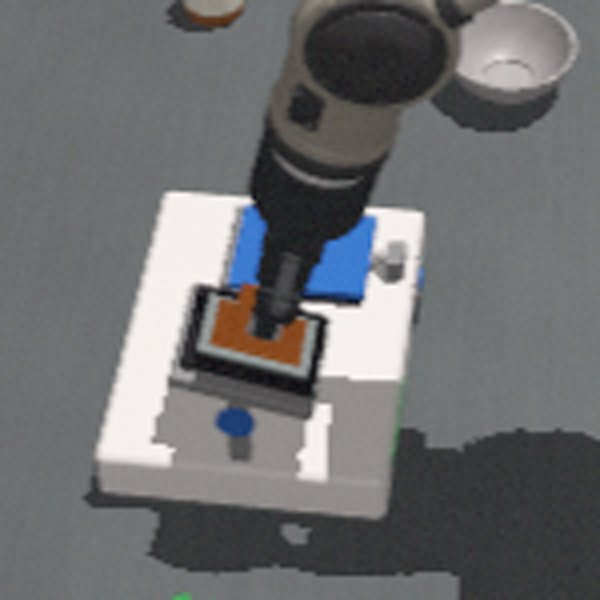

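View pics/w5.png

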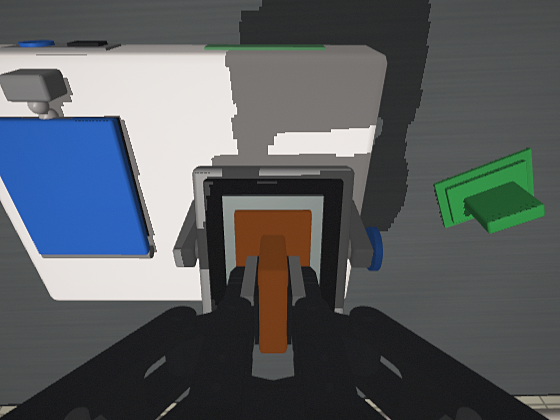

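```bash
python3 - <<'E'
from h import *
a=np.load('pics/w5.npz');C=cloud('wrist',a['d'],s=dict(eef_pos=a['pos'],eef_rot=a['rot']))
L=RS.inv().apply((C.reshape(-1,3)-ST)).reshape(C.shape)*1000
p=cv2.imread('pics/w5.png')
for v in (190,225): 
    for u in list(range(192,230,3))+list(range(318,368,3)): print(v,u,np.round(L[v,u],1),p[v,u])
print([np.round(L[v,275],1).tolist() for v in range(164,215,3)])
cv2.imwrite('pics/g.png',cv2.resize(p[155:265,185:370],None,fx=4.2,fy=4.2,interpolation=2))
E
```

```text
190 192 [-22.3 -56.5 -64. ] [242 244 249]
190 195 [-35.7 -42.2 -14.3] [127 129 129]
190 198 [-35.8 -40.5 -13.9] [160 162 164]
190 201 [-35.8 -38.9 -13.9] [160 162 165]
190 204 [-38.5 -35.1  -3.8] [45 44 43]
190 207 [-38.1 -33.9  -5.4] [70 67 69]
190 210 [-38.2 -32.3  -4.8] [26 25 25]
190 213 [-38.3 -30.7  -4.4] [25 24 24]
190 216 [-38.4 -29.2  -4.2] [30 27 28]
190 219 [-38.2 -27.8  -4.8] [26 22 23]
190 222 [-38.5 -26.1  -3.7] [25 23 25]
190 225 [-38.1 -24.8  -5.1] [27 23 24]
190 228 [-38.2 -23.3  -4.7] [24 24 23]
190 318 [-38.5  21.6  -3.8] [25 22 25]
190 321 [-38.3  23.2  -4.4] [28 25 25]
190 324 [-38.3  24.6  -4.3] [24 20 22]
190 327 [-38.5  26.   -3.6] [27 24 25]
190 330 [-38.2  27.7  -5. ] [25 25 23]
190 333 [-38.4  29.1  -3.9] [24 22 21]
190 336 [-38.6  30.4  -3.2] [26 23 24]
190 339 [-38.2  32.2  -4.7] [23 23 23]
190 342 [-38.2  33.8  -5. ] [19 15 13]
190 345 [-35.4  37.6 -15. ] [69 69 70]
190 348 [-35.8  38.8 -13.7] [69 70 71]
190 351 [-35.4  40.8 -15.2] [66 66 66]
190 354 [-22.5  54.7 -63.1] [118 120 124]
190 357 [-22.   57.2 -64.8] [116 118 122]
190 360 [-22.   59.4 -65. ] [
[... 931 characters left out ...]
8]
225 342 [-15.5  37.3 -14.9] [70 70 71]
225 345 [-16.   38.6 -13.7] [70 70 71]
225 348 [-15.7  40.5 -14.5] [68 68 68]
225 351 [ -7.7  47.4 -35. ] [65 65 66]
225 354 [ -7.5  49.4 -35.7] [64 63 64]
225 357 [ -7.9  51.  -34.6] [64 64 65]
225 360 [ -7.7  53.  -35.2] [64 64 65]
225 363 [ -7.4  55.  -35.9] [60 58 61]
225 366 [  28.9   85.5 -129.3] [46 47 46]
[[-41.1, 0.6, -59.6], [-47.4, 0.3, -17.2], [-46.6, 0.3, -13.2], [-44.9, 0.3, -14.1], [-43.4, 0.3, -13.7], [-43.6, 0.2, -6.0], [-42.4, 0.2, -4.3], [-40.7, 0.2, -5.0], [-39.3, 0.2, -4.6], [-37.6, 0.2, -5.1], [-36.0, 0.2, -5.2], [-35.6, 0.2, -1.4], [-34.1, 0.2, -1.1], [-32.7, 0.2, -0.5], [-30.8, 0.2, -1.6], [-30.0, 0.2, 0.5], [-29.7, 0.2, 4.2]]
```

View pics/g.png

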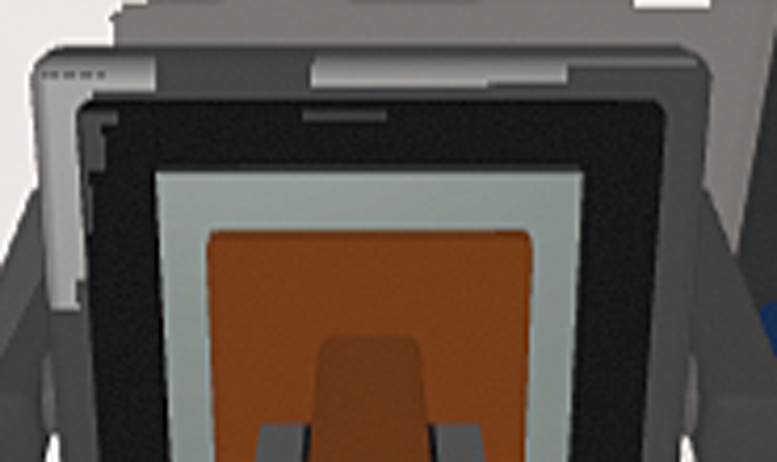

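The stage is about 4.5 mm in. The glass is flush and centred: the black margins measure about 8–10 mm on the three visible sides. Handing in.

```bash
python3 - <<'E'
from h import *
r.hold(.3);s=r.read_state();print(s['time_s'],np.round(s['contact_force'],2),s['grip_width'])
print(r.finish_job())
E
```

```text
20.6667 [-0.4  -0.48  3.47] 0.011343959202534924
the job is handed in; nothing more can be done
None
```

The job is handed in at about 20.7 s. One reading during the cover press may have broken the 40 N limit.

**What I did:** I pressed the blue cover shut, gripped and lifted the orange holder, and laid it on the stage, which slopes about 0.254 rad. I finished still gripping and pressing it.

**Last checks:**
- **Cover:** it still looks shut in the final pictures. Depth after the press put its upper face at about 64.8 mm, against 64 mm when fully shut.
- **Stage:** it is about 4.5 mm in, and the press is about 3.5 N.
- **Holder:** it is parallel to the stage within about 0.01 rad and centred within about 1 mm. It is still gripped, with the fingers 11 mm apart.
- **Bowl, spray bottle and vial:** I did not touch them and kept well clear, but took no final measurement of their positions.

**What went wrong:** the closed fingertips overshot while pressing the cover, because the 14 N force stop I set did not trigger. The force reading reached about 51 N for a moment. The limit is worded for the arm or the gripper's body, so I can't tell whether fingertips count. The wrist stayed well under its 120 N limit.

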